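# Take one parts cup off the nested stack

### The job

Set out one parts cup for the next repair: lift the top cup, and only that one, straight up off the taller stack (the three nested metal cups) and set it down upright in the recess of the round wooden cup stand. Do not drop it in. The two cups below must not be lifted with it and must stay standing nested where they are; leave the other stack, of two cups, alone.

Things in the scene. Friction and masses are not known exactly. Their poses are not given: they have to be found in the camera images.
- cup_top_centre (a point): Centre of the top cup of the stack of three, half-way up its axis (z up). Cups: round, open, bare aluminium, 30 mm high, 50 to 80 g; lower 14 mm a body 45 mm across, upper 16 mm a straight collar 56 mm outside, 2.5 mm thick. Nested, upper cups show only their collars: the seam to the next cup is 16 mm below the rim, 1 mm below this point; fingers below it grip the next cup too.
- cup_middle_centre (a point): Centre of the second cup of the stack of three (same shape), half-way up its axis, 16 mm below the top cup's centre and 31 mm above the bench. The stack stands 62 mm high. A nested cup's body hangs in the collar of the one below with 2 to 3 mm of play all round, its collar resting on that one's rim.
- stand_recess (a point): Centre of the recess floor of the fixed round wooden cup stand (96 mm across, 14 mm high): the round flat recess is 74 mm across, its floor 8 mm above the bench, its rim 6 mm above the floor. A cup standing in it has its centre 15 mm above this point. z points up.
- spare_top_centre (a point): Centre of the top cup of the other stack, of two such cups (46 mm high), half-way up that cup's axis. The two stacks stand to the left and right of the wooden stand, the taller one on either side.
Things that resemble listed ones, but are neither listed nor needed, are in the scene too. Leave any pink or purple look-alike of the part that bears cup_middle_centre alone. Leave any green look-alike of the part that bears cup_top_centre alone.

How it is judged:
On the way, in this order (a step that is already met when the one before it is completed fails the run):
1. the top cup is held clear above the stack, the cup below it still in its place (z of cup_top_centre in the frame of cup_middle_centre above 0.036 m and distance of cup_middle_centre from where it was at the start of the episode below 0.02 m), for 0.1 s.
2. the top cup stands in the recess of the wooden stand (horizontal distance between cup_top_centre and stand_recess below 0.018 m and z of cup_top_centre in the frame of stand_recess below 0.019 m and angle between cup_top_centre's own z axis and vertical below 0.17 rad), for 0.2 s.
At the end, for the whole second after the job is handed in: The top cup stands upright (within 10 degrees) and at rest on the floor of the wooden stand's recess, released; the second cup is still nested and upright on the bottom one, within 20 mm of where it was; the top cup of the other stack is within 20 mm of where it was (all of step 2 and z of cup_top_centre in the frame of stand_recess above 0.011 m and linear speed of cup_top below 0.02 m/s and distance of each of cup_middle_centre, spare_top_centre from where it was at the start of the episode below 0.02 m and height (world z) of cup_middle_centre below 0.036 m and angle between cup_middle_centre's own z axis and vertical below 0.17 rad); the robot touches nothing.
It fails at once if the second cup is lifted along (more than 8 mm) (height (world z) of cup_middle_centre above 0.039 m).
It fails at once if the cup is dropped (falls free by more than about 25 mm) (linear speed of cup_top above 0.7 m/s and contact force between the fingers and cup_top below 0.1 N).
It fails at once if the other stack is disturbed (distance of spare_top_centre from where it was at the start of the episode above 0.02 m).
It also fails if it takes over 40 s, if anything falls off the work surface, if the arm or the gripper's body presses on something with over 40 N, if the wrist force passes 120 N, or if a joint passes its speed limit or range.

### The arm

A 7-joint arm with a two-finger parallel gripper is mounted at the origin on a cart in front of the work surface, level with it; the furniture and walls round the work are solid. World frame = base frame: x ahead of the robot, y to its left, z up, the work surface at z = 0. Lengths are in m, angles in rad, forces in N, time in s.
With the tool pointing down it reaches from about 0.425 to 0.875 m from the base axis. Payload 8.4 kg.
Tool frame: the origin (TCP) lies midway between the tips of the shut fingers; the grasp point (between the pads) lies bot.pinch_z behind it (bot.pinch_z is the distance from the TCP to the grasp point, in m); z points along the fingers, y is the line along which they close (so a half turn about z gives the same grasp; the last joint's range is limited). The gripper opens to 87 mm and grips with 3 to 60 N. Pads are 19 mm wide; open, the fingers measure 117 mm over their backs; the gripper's body (75 mm by 190 mm) begins 51 mm behind the grasp point.
Start: joints at [1.243, 0.333, 0.04, 1.465, -0.013, 1.343, -0.059], TCP at [0.147, -0.633, 0.223] pointing down, gripper open.
Joint ranges: [-2.58, 2.58], [-0.38, 2.09], [-1.3, 1.39], [0.25, 2.4], [-1.5, 4.64], [0.08, 2.09], [-2.65, 2.65]. Speed limits (rad/s): [2.22, 2.22, 2.79, 2.79, 3.14, 3.14, 3.14].

### API

Orientations are given as a unit quaternion [w, x, y, z].
In Python, from plant import sensors, imaging, bot gives the robot as it stands.
- The arm moves only by the tool apply_moves, never from a script. Its argument "targets" is a list of rows, each a list of 5 numbers: the shift along the world's x, y, z in m, then the turn about the world's z in rad, then the finger opening in m, from 0 to 0.087. In form: [[dx, dy, dz, roll, grip], ...]. A call has 1 to 20 rows; each row is the pose to reach, as a shift and turn from the pose commanded when the call began; what a row does not reach only later rows make up. A row lasts 1/8 s, in which the tool goes at most 62.5 mm and 10.7 degrees, less where a joint would pass 70% of its speed; a pose out of reach is approached as far as the arm can. A call with a gripper value outside its range is refused whole. The fingers move at their own pace and stop on an object; the grip force is fixed at half the most. Time passes only in rows, so rows that repeat a pose let the fingers close. It gives the time, the measured TCP pose, the force, the opening and the grip force at its end, in the units of the state.
- sensors.read_state(): the state, without advancing time (a new reading comes with each control period).
- imaging.get_image(name): name is "scene" or "top" or "wrist"; returns a dict with "color" (400x640x3 uint8, red, green, blue), "fx", "fy", "cx", "cy" (pixels), "R" (3x3) and "t" (3): a world point X has camera coordinates R X + t. Camera axes: x right, y down, z forward; pixel columns grow to the right and rows downward; lengths in m; the calibration is good to about 2 mm. A picture is of the moment at which its call begins. There is no depth.
- bot.job_done(): hands the job in; it is judged then, once.
The state is a dict: "time_s": time; "q": joint angles; "qvel": joint speeds; "effort": joint torques, N m; "tcp_pos": TCP position; "orientation": TCP orientation; "wrist_force": force on the tool from outside, world axes, zero at the start; "torque": the same for the moment, N m; "width": finger opening in m; "grip_force": force on a finger pad.
Only numpy, scipy, OpenCV 4.12 (cv2) and the standard library are available. Lean on these libraries where they do the work, as an engineer would, in place of code of your own. Each camera call takes 0.05 s, during which the arm holds its last target. There are 200 camera calls.

## Working session

There is one attempt and no reset: what is moved stays moved. The work goes in short steps, Python scripts to look and compute and a tool call to move; the robot and the scene stay as the last step left them, time stands still between calls to the robot, and variables do not carry over. Pictures are saved under pics/ and viewed, at most 10 in all, crops included, and the job is handed in when it is done.

Besides the shell and the picture viewer there is one more tool, called after "Request:" as name([rows], argument=value, ...), one row to a line, values as JSON. apply_moves: Moves the arm, as the interface text tells. Its arguments: {"type":"object","properties":{"targets":{"type":"array","items":{"type":"array","items":{"type":"number"}}}},"required":["targets"]}

```bash
mkdir -p pics; cat > h.py <<'E'
import numpy as np, cv2
from plant import sensors, imaging, bot
def snap(name, fn):
    d=imaging.get_image(name); cv2.imwrite('pics/'+fn, d['color'][:,:,::-1]); 
    np.savez('pics/'+fn+'.npz', **{k:np.array(v) for k,v in d.items()}); return d
def load(fn): return np.load('pics/'+fn+'.npz')
def ray(d,u,v):
    R,t=d['R'],d['t']; c=-R.T@t
    return c, R.T@np.array([(u-d['cx'])/d['fx'],(v-d['cy'])/d['fy'],1])
def at_z(d,u,v,z):
    c,r=ray(d,u,v); return c+r*(z-c[2])/r[2]
def proj(d,X):
    p=d['R']@np.array(X)+d['t']; return d['fx']*p[0]/p[2]+d['cx'], d['fy']*p[1]/p[2]+d['cy']
E
python3 - <<'E'
from h import *
for n in('scene','top'):
    d=snap(n,n+'1.png'); print(n,-d['R'].T@d['t'],d['R'][2],d['fx'])
s=sensors.read_state(); print(s['time_s'],s['tcp_pos'],s['orientation'],s['width'],bot.pinch_z)
E
```

```text
scene [ 0.04225322 -0.45229785  0.65728058] [ 0.53299908  0.45437795 -0.71375953] 423.83538101677993
top [ 0.32456346 -0.09767874  0.90952728] [ 0.17838344  0.03238799 -0.98342787] 401.1034611574176
0.1 [ 0.14732088 -0.63264874  0.22175591] [-7.28973351e-04  9.93462734e-01  1.14154486e-01 -1.33841955e-04] 0.08667716292487834 0.0187
```

View pics/scene1.png

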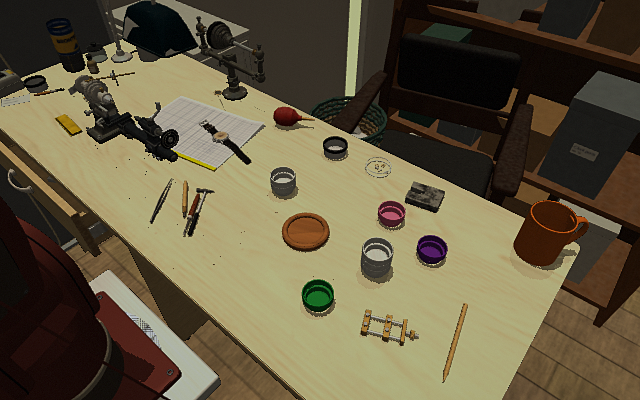

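View pics/top1.png

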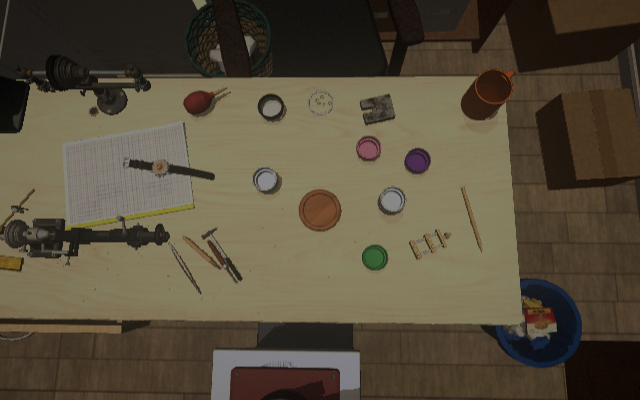

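Candidates for the taller stack, by scene pixel:
- grey stack at (377,257), with three bands
- grey stack at (283,182), with two bands
- single cups: green (318,295), pink (391,213), purple (432,249)
- black ring at (335,147)

The description fits the grey stack at (377,257), which is (392,201) in the top view. The stand is at (305,231) in scene and (320,210) in top. I'll check the choice in one close crop.

```bash
python3 - <<'E'
from h import *
a=cv2.imread('pics/scene1.png'); b=cv2.imread('pics/top1.png')
A=cv2.resize(a[160:310,260:460],None,fx=4,fy=4,interpolation=cv2.INTER_CUBIC)[:, :]
B=cv2.resize(b[160:235,245:415],(800,353),interpolation=cv2.INTER_CUBIC)
cv2.imwrite('pics/cA.png',A); cv2.imwrite('pics/cB.png',B)
d=load('top1.png')
for n,u,v,z in(('stack',392,200,.062),('stand',320,210,.014),('spare',265,180,.046)):
    print(n,at_z(d,u,v,z))
d=load('scene1.png')
for n,u,v,z in(('stack',377,248,.062),('stand',305.5,229,.014),('spare',283,176,.046)):
    print(n,at_z(d,u,v,z))
E
```

```text
stack [ 0.46785413 -0.22656271  0.062     ]
stand [ 0.45267098 -0.07182299  0.014     ]
spare [0.51470737 0.04954162 0.046     ]
stack [ 0.47258579 -0.22911928  0.062     ]
stand [ 0.45519873 -0.07370902  0.014     ]
spare [0.51747711 0.04434524 0.046     ]
```

View pics/cA.png

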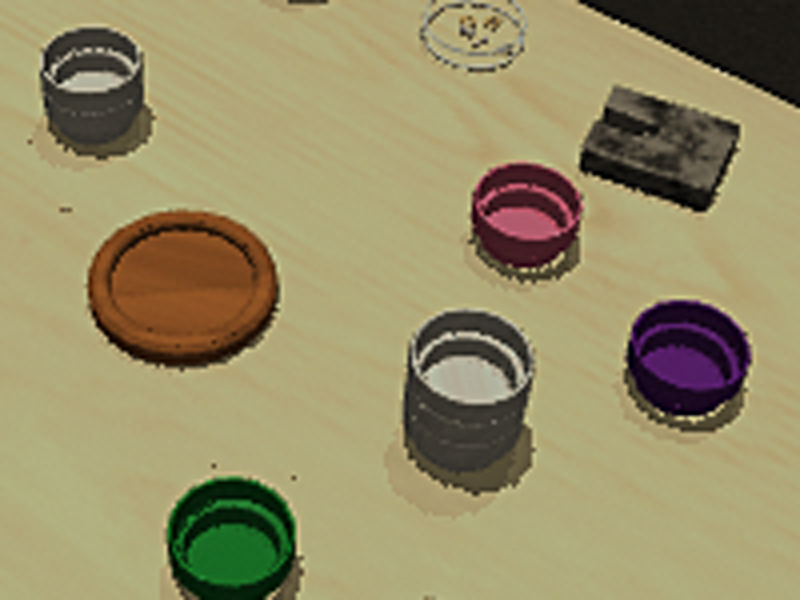

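View pics/cB.png

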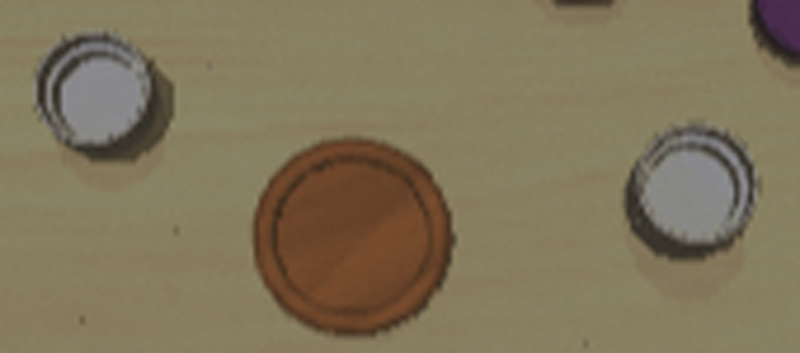

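The close crops show three bands on the grey stack on the right, with its rim centre at scene (377.5,249.5) and top (392.5,200). The left grey stack has two bands. The stand centre is at scene (306,230) and top (320,210). Both views agree within about 4 mm: stack at about (0.469,-0.228), stand at about (0.453,-0.073). I'm moving above the stack.

Request:
apply_moves([
  [0.035, 0.045, 0, 0, 0.087],
  [0.07, 0.09, 0, 0, 0.087],
  [0.105, 0.135, 0, 0, 0.087],
  [0.14, 0.18, 0, 0, 0.087],
  [0.175, 0.225, 0, 0, 0.087],
  [0.21, 0.27, 0, 0, 0.087],
  [0.25, 0.315, 0, 0, 0.087],
  [0.285, 0.36, -0.02, 0, 0.087],
  [0.322, 0.405, -0.05, 0, 0.087],
  [0.322, 0.405, -0.05, 0, 0.087],
  [0.322, 0.405, -0.05, 0, 0.087],
])

```text
time_s: 1.48
tcp_pos: [0.4691, -0.2281, 0.1722]
orientation: [-0.0, 0.993, 0.114, -0.0]
wrist_force: [1.1, 0.1, -0.7]
width: 0.0869
grip_force: 0.0
```

```bash
python3 - <<'E'
from h import *
d=snap('wrist','w1.png'); print(-d['R'].T@d['t'],d['R'],d['fx'])
s=sensors.read_state(); print(s['time_s'],s['tcp_pos'],s['orientation'],s['width'])
print(proj(d,(.469,-.2275,.062)),proj(d,(.453,-.073,.014)))
E
```

```text
[ 0.55093851 -0.2086278   0.33277773] [[ 2.27002686e-01 -9.73893962e-01  5.75579608e-04]
 [-9.27709725e-01 -2.16057792e-01  3.04423547e-01]
 [-2.96351896e-01 -6.96389336e-02 -9.52536599e-01]] 354.77020362705474
1.525 [ 0.46894572 -0.22900763  0.17267807] [ 1.64794563e-04  9.93526211e-01  1.13602887e-01 -1.57536725e-04] 0.08646849644724684
(np.float64(324.4577267650223), np.float64(194.32947154513226)) (np.float64(155.34824971414798), np.float64(158.30392863825034))
```

View pics/w1.png

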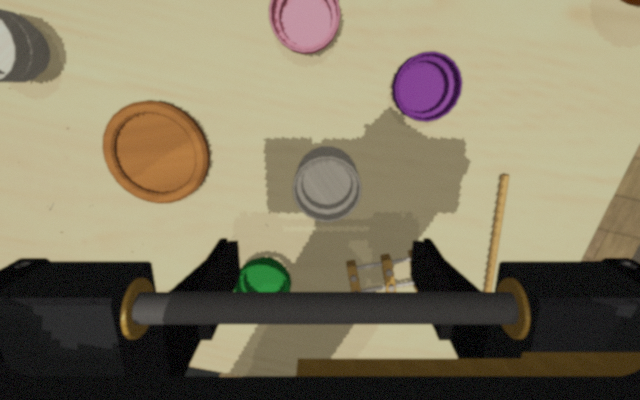

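The wrist view shows the stack rim near (327,186) and the stand near (156,152). Both are within about 8 px of the prediction. I'll enlarge the crop with the predicted circles overlaid to refine the position.

```bash
python3 - <<'E'
from h import *
d=load('w1.png'); im=cv2.imread('pics/w1.png')
x0,y0,k=90,90,2.75
C=cv2.resize(im[y0:y0+140,x0:x0+290],None,fx=k,fy=k,interpolation=cv2.INTER_CUBIC)
def circ(c,r,z,col):
    p=[proj(d,(c[0]+r*np.cos(a),c[1]+r*np.sin(a),z)) for a in np.linspace(0,2*np.pi,60)]
    p=((np.array(p)-[x0-.0,y0])*k).astype(int); cv2.polylines(C,[p],True,col,1)
circ((.469,-.2275),.028,.062,(0,0,255)); circ((.469,-.2275),.028,.014,(255,0,0))
circ((.453,-.073),.048,.014,(0,0,255)); circ((.453,-.073),.037,.014,(0,255,0))
cv2.imwrite('pics/cW.png',C)
for c,z in(((.469,-.2275),.062),((.453,-.073),.014)):
    for dx,dy in((0,0),(.01,0),(0,.01)): print(np.round((np.array(proj(d,(c[0]+dx,c[1]+dy,z)))-[x0,y0])*k,1))
E
```

```text
[644.8 286.9]
[652.6 254.6]
[611.2 279.4]
[179.7 187.8]
[182.3 158.6]
[149.2 181.1]
```

View pics/cW.png

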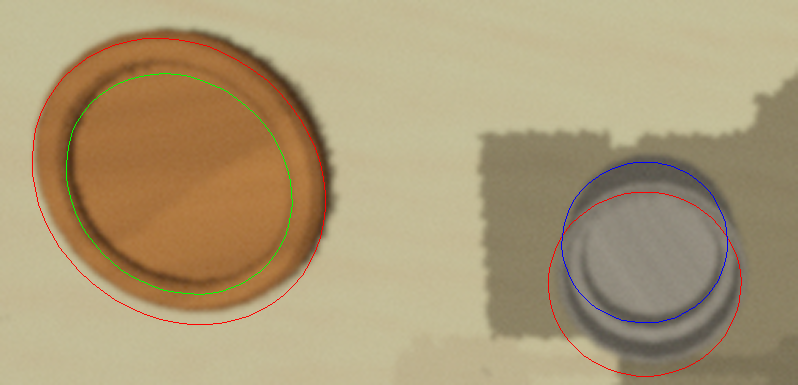

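Three views agree within a few mm: stack at (0.471,-0.228), stand at (0.455,-0.0727). The relative move is (-0.0157,+0.1555), and the view heights fit a 62 mm rim. I'm going down to TCP z of about 0.049, which is 3 mm above the seam, and closing.

Request:
apply_moves([
  [0.002, 0, -0.03, 0, 0.087],
  [0.002, 0, -0.06, 0, 0.087],
  [0.002, 0, -0.085, 0, 0.087],
  [0.002, 0, -0.105, 0, 0.087],
  [0.002, 0, -0.117, 0, 0.087],
  [0.002, 0, -0.123, 0, 0.087],
  [0.002, 0, -0.123, 0, 0.087],
  [0.002, 0, -0.123, 0, 0.087],
])

```text
time_s: 2.52
tcp_pos: [0.4718, -0.2283, 0.0503]
orientation: [0.0, 0.993, 0.114, 0.0]
wrist_force: [0.3, 0.9, -1.2]
width: 0.0868
grip_force: 0.0
```

```bash
python3 - <<'E'
from h import *
d=snap('scene','s2.png'); im=cv2.imread('pics/s2.png')
cv2.imwrite('pics/s2c.png',cv2.resize(im[160:310,290:490],None,fx=4,fy=4,interpolation=cv2.INTER_CUBIC))
E
```

```text
(no output)
```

View pics/s2c.png

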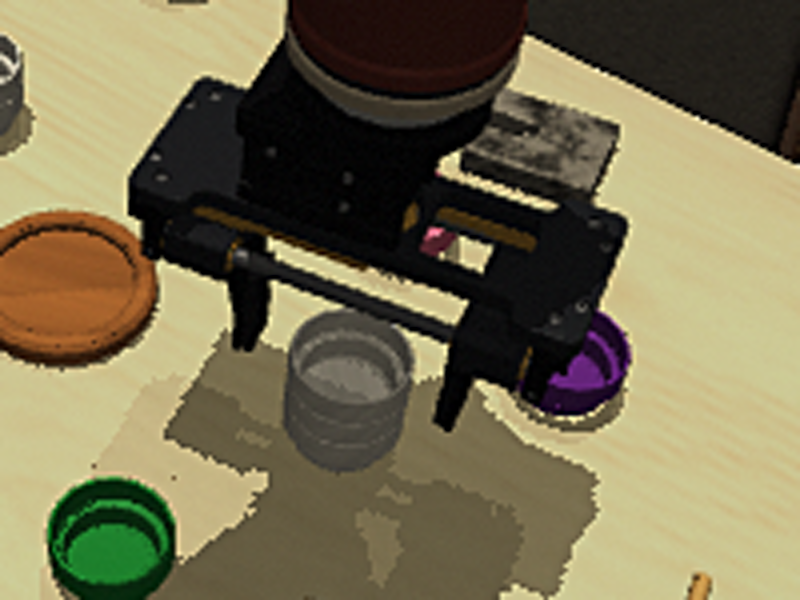

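The crop shows the fingers straddling the top collar. The tips are at crop (245,348) and (447,428), with their midpoint on the stack axis at about (348,388). Two seams are visible below the tips, which confirms a stack of three. Closing.

Request:
apply_moves([
  [0, 0, 0, 0, 0.06],
  [0, 0, 0, 0, 0.045],
  [0, 0, 0, 0, 0.04],
  [0, 0, 0, 0, 0.04],
  [0, 0, 0, 0, 0.04],
  [0, 0, 0, 0, 0.04],
])

```text
time_s: 3.32
tcp_pos: [0.4714, -0.2281, 0.0496]
orientation: [0.0, 0.993, 0.114, 0.0]
wrist_force: [0.6, -0.6, 1.5]
width: 0.0558
grip_force: 30.0
```

Width is 55.8 mm, matching the 56 mm collar, with a 30 N grip. I'm lifting straight up, slowly at first.

Request:
apply_moves([
  [0, 0, 0.003, 0, 0.04],
  [0, 0, 0.007, 0, 0.04],
  [0, 0, 0.012, 0, 0.04],
  [0, 0, 0.02, 0, 0.04],
  [0, 0, 0.03, 0, 0.04],
  [0, 0, 0.045, 0, 0.04],
  [0, 0, 0.06, 0, 0.04],
  [0, 0, 0.07, 0, 0.04],
  [0, 0, 0.07, 0, 0.04],
  [0, 0, 0.07, 0, 0.04],
])

```text
time_s: 4.58
tcp_pos: [0.4711, -0.228, 0.1192]
orientation: [-0.0, 0.993, 0.114, -0.0]
wrist_force: [-0.1, -0.4, -0.1]
width: 0.0557
grip_force: 30.0
```

```bash
python3 - <<'E'
from h import *
d=snap('scene','s3.png'); im=cv2.imread('pics/s3.png')
cv2.imwrite('pics/s3c.png',cv2.resize(im[160:310,290:490],None,fx=4,fy=4,interpolation=cv2.INTER_CUBIC))
E
```

```text
(no output)
```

View pics/s3c.png

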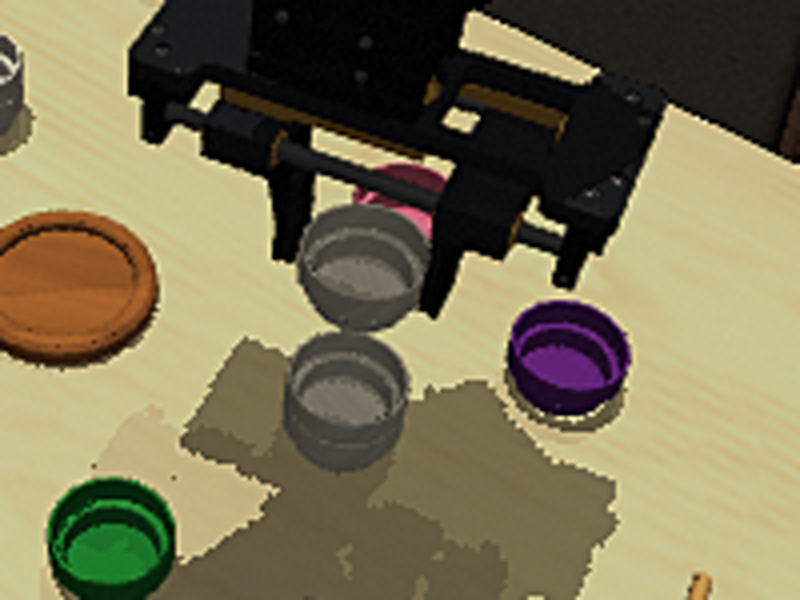

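The crop shows only the top cup held, at crop (362,265). The two-cup remainder is still nested upright at (347,400). I'm carrying it over the stand and lowering most of the way.

Request:
apply_moves([
  [-0.003, 0.025, 0, 0, 0.04],
  [-0.006, 0.06, 0, 0, 0.04],
  [-0.01, 0.1, 0, 0, 0.04],
  [-0.014, 0.135, 0, 0, 0.04],
  [-0.016, 0.1555, 0, 0, 0.04],
  [-0.016, 0.1555, 0, 0, 0.04],
  [-0.016, 0.1555, -0.02, 0, 0.04],
  [-0.016, 0.1555, -0.045, 0, 0.04],
  [-0.016, 0.1555, -0.06, 0, 0.04],
  [-0.016, 0.1555, -0.07, 0, 0.04],
  [-0.016, 0.1555, -0.07, 0, 0.04],
  [-0.016, 0.1555, -0.07, 0, 0.04],
])

```text
time_s: 6.12
tcp_pos: [0.4559, -0.0726, 0.0502]
orientation: [0.0, 0.993, 0.114, 0.0]
wrist_force: [0.1, 0.1, -0.0]
width: 0.0556
grip_force: 30.0
```

```bash
python3 - <<'E'
from h import *
d=snap('scene','s4.png'); im=cv2.imread('pics/s4.png')
cv2.imwrite('pics/s4c.png',cv2.resize(im[160:310,220:420],None,fx=4,fy=4,interpolation=cv2.INTER_CUBIC))
E
```

```text
(no output)
```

View pics/s4c.png

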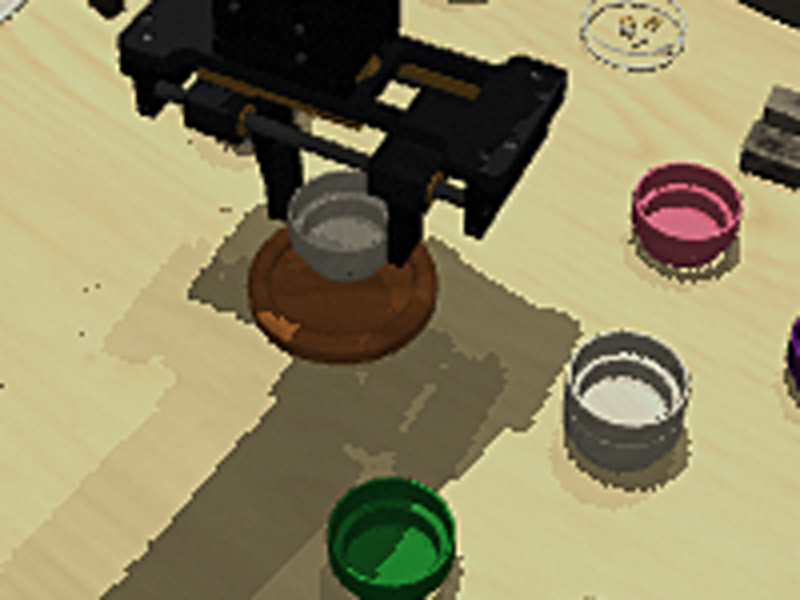

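The cup hangs centred at crop column 343, the same as the stand's centre column, about 25 mm above the floor. The crop shows nothing in its way, so I'm lowering gently.

Request:
apply_moves([
  [0, 0, -0.008, 0, 0.04],
  [0, 0, -0.014, 0, 0.04],
  [0, 0, -0.019, 0, 0.04],
  [0, 0, -0.022, 0, 0.04],
  [0, 0, -0.0235, 0, 0.04],
  [0, 0, -0.0245, 0, 0.04],
  [0, 0, -0.0245, 0, 0.04],
  [0, 0, -0.0245, 0, 0.04],
])

```text
time_s: 7.18
tcp_pos: [0.4554, -0.0725, 0.0255]
orientation: [0.0, 0.993, 0.114, -0.0]
wrist_force: [-2.2, 0.6, 5.8]
width: 0.056
grip_force: 30.0
```

A 5.8 N upward reaction at the expected height means the cup is seated. I'm releasing slowly and withdrawing straight up.

Request:
apply_moves([
  [0, 0, 0, 0, 0.058],
  [0, 0, 0, 0, 0.062],
  [0, 0, 0, 0, 0.07],
  [0, 0, 0, 0, 0.08],
  [0, 0, 0, 0, 0.08],
  [0, 0, 0.01, 0, 0.08],
  [0, 0, 0.03, 0, 0.08],
  [0, 0, 0.06, 0, 0.08],
  [0, 0, 0.1, 0, 0.08],
  [0, 0, 0.15, 0, 0.08],
  [0, 0, 0.15, 0, 0.08],
  [0, 0, 0.15, 0, 0.08],
])

```text
time_s: 8.68
tcp_pos: [0.4552, -0.0725, 0.1751]
orientation: [0.0, 0.993, 0.114, 0.0]
wrist_force: [-0.3, 0.7, -0.2]
width: 0.0799
grip_force: 0.0
```

```bash
python3 - <<'E'
from h import *
d=snap('scene','s5.png'); im=cv2.imread('pics/s5.png')
C=cv2.resize(im[160:310,220:420],None,fx=4,fy=4,interpolation=cv2.INTER_CUBIC)
for z,r,col in((.038,.028,(0,0,255)),(.014,.037,(0,255,0))):
    p=[proj(d,(.455+r*np.cos(a),-.0727+r*np.sin(a),z)) for a in np.linspace(0,6.3,60)]
    cv2.polylines(C,[((np.array(p)-[220,160])*4).astype(int)],True,col,1)
cv2.imwrite('pics/s5c.png',C)
E
```

```text
(no output)
```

View pics/s5c.png

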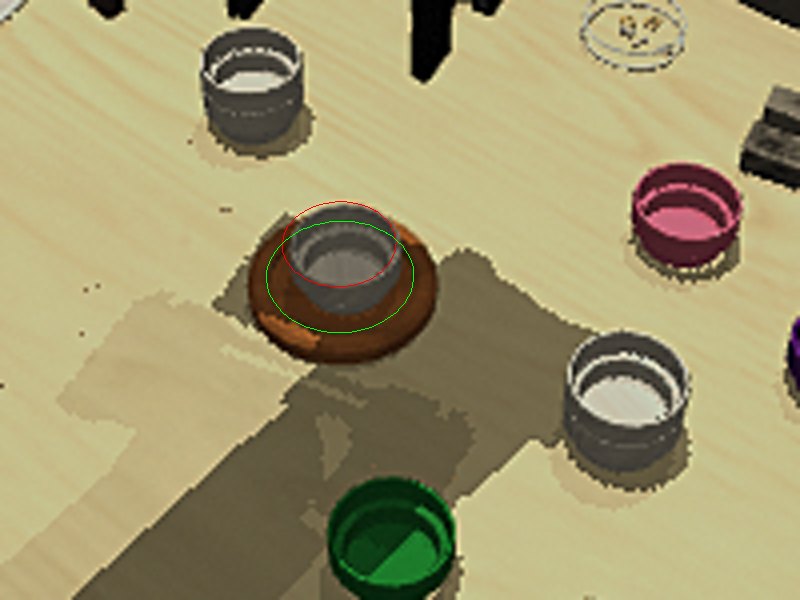

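The cup stands upright in the recess with its rim at crop (345,250), within a few mm of the predicted circle. Its base is inside the recess, both stacks look untouched, and the gripper is clear.

```bash
python3 -c "
from plant import bot
print(bot.job_done())"
```

```text
the job is handed in; nothing more can be done
None
```

The top cup of the three-cup stack is standing upright and released in the recess of the wooden stand, both stacks look undisturbed in the last picture, and the job is handed in at about 9 s of the 40 s limit; no verdict was returned.

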